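# Stack a vibration mount and load it

### The arm

A 6-joint arm with a two-finger parallel gripper is mounted at the origin on a cart in front of the work surface, level with it; the furniture and walls round the work are solid. World frame = base frame: x ahead of the robot, y to its left, z up, the work surface at z = 0. Lengths are in m, angles in rad, forces in N, time in s.
With the tool pointing down it reaches from about 0.25 to 0.775 m from the base axis. Payload 4 kg.
Tool frame: the origin (TCP) lies midway between the tips of the shut fingers; the grasp point (between the pads) lies 19 mm behind it (robot.tcp_to_grasp is the distance from the TCP to the grasp point, in m); z points along the fingers, y is the line along which they close (so a half turn about z gives the same grasp; the last joint's range is limited). The gripper opens to 94 mm and grips with 3 to 60 N. Pads are 16 mm wide; open, the fingers measure 119 mm over their backs; the gripper's body (75 mm by 177 mm) begins 78 mm behind the grasp point.
Start: joints at [1.066, 0.087, 1.371, -0, 1.684, -0.103], TCP at [0.215, 0.506, 0.206] pointing down, gripper open.
Joint ranges: [-3.1, 3.1], [-0.76, 2.03], [0.27, 2.55], [-1.08, 4.22], [0.17, 2.65], [-2.57, 2.57]. Speed limits (rad/s): [2.79, 2.79, 3.14, 3.14, 3.14, 3.14].

### API

Orientations are given as [roll, pitch, yaw] about the fixed x, y, z axes, in that order (R = Rz(yaw) Ry(pitch) Rx(roll)).
In Python, from bench import robot, viewer gives the robot as it stands. The module is installed in compiled form; this text tells all that it offers.
- The arm moves only by the shell command python3 -m handwheel 'ROWS' [OPENING]. ROWS is JSON, a list of rows, each a list of 6 numbers: the shift along the tool's x, y, z in units of 0.2 m (1.0 is 0.2 m), then the turn, a rotation vector about the tool's x, y, z in units of 30 degrees (1.0 is 30 degrees). In form: [[x, y, z, wx, wy, wz], ...]. A call has 1 to 10 rows; each row is the pose to reach, as a shift and turn from the pose commanded when the call began, along the tool's axes at that moment; what a row does not reach only later rows make up. A row lasts 1/12 s, in which the tool goes at most 41.7 mm and 7.16 degrees, less where a joint would pass 70% of its speed; a pose out of reach is approached as far as the arm can. A call with a number of a shift or a turn outside -1 to 1 is refused whole. A call with a gripper value outside its range is refused whole. OPENING is the gripper's target within -1 to 1 (shut at 1, half-way at 0, fully open at -1), set as the call begins (- or left out, the last holds). The fingers move at their own pace and stop on an object; the grip force is fixed at half the most. Time passes only in rows, so rows that repeat a pose let the fingers close. It gives the time, the measured TCP pose, the force, the opening and the grip force at its end, in the units of the state.
- robot.get_obs(): the state, without advancing time (a new reading comes with each control period).
- viewer.snapshot(name): name is "side" or "top" or "wrist"; returns the picture (480x640x3 uint8, red, green, blue); there is no depth.
- viewer.calibration(name): a dict with "fx", "fy", "cx", "cy" (pixels), "R" (3x3) and "t" (3): a world point X has camera coordinates R X + t. Camera axes: x right, y down, z forward; pixel columns grow to the right and rows downward; lengths in m; the calibration is good to about 2 mm. A picture is of the moment at which its call begins: read the wrist's pose just before it. calibration takes no time and is no camera call; for the wrist camera it gives the pose at the moment of the call.
- robot.close_job(): hands the job in; it is judged then, once.
The state is a dict: "time": time; "joint_positions": joint angles; "qvel": joint speeds; "joint_torque": joint torques, N m; "tool_pos": TCP position; "ee_rot": TCP orientation; "wrist_force": force on the tool from outside, world axes, zero at the start; "wrist_torque": the same for the moment, N m; "width": finger opening in m; "finger_force": force on a finger pad.
Only numpy, scipy, OpenCV 4.12 (cv2) and the standard library are available. Lean on these libraries where they do the work, as an engineer would, in place of code of your own. Each camera call takes 0.05 s, during which the arm holds its last target. There are 200 camera calls.

### The job

Build up the vibration mount on the jig: slide the black rubber pad off the low shelf onto the round steel base plate so that it lies flat and centred, then slide the steel disc off the high shelf onto the pad, again centred over the plate. Then set the milled steel block gently, lying flat as it stood, on the middle of the disc as the bedding weight, let go, and leave the tape measure and the bearing where they are.

Things in the scene. Friction and masses are not known exactly. Their poses are not given: they have to be found in the camera images.
- plate_top (a point): centre of the top face of the fixed round steel base plate (116 mm diameter, top 22 mm above the table) in the middle of the jig, a dark steel board 136 x 344 mm fixed to the table with a plywood shelf at each end. Axes: z up; y along the jig, +y towards the low shelf, -y towards the high shelf
- low_shelf (a point): centre of the low shelf's flat top, 23 mm above the table, 136 mm wide, without rims, from 62 to 172 mm from the plate's centre along the jig; its straight edge ends 4 mm short of the plate. Axes as the plate's
- high_shelf (a point): centre of the high shelf's flat top, 39 mm above the table, 136 mm wide, without rims, from 62 to 172 mm from the plate's centre at the other end of the jig. Axes as the plate's
- rubber_pad_center (a point): centre (half-way up) of the loose black rubber pad, a solid disc 96 mm in diameter, 16 mm thick, 0.4 kg, that starts flat on the low shelf about 110 mm from the plate's centre; z is its axis. On the plate its top is 1 mm below the high shelf. It slides when its rim is pushed; two open fingertips against the rim steer it steadily, a single one lets it roll aside
- steel_disc_center (a point): centre (half-way up) of the loose bare steel disc, solid, 86 mm in diameter and 14 mm thick, 0.5 kg, that starts flat on the high shelf, about 110 mm from the plate's centre; z is its axis. Slid onto the pad it rests 1 mm lower than on the shelf and does not carry the pad along
- block_center (a point): centre (half-way up) of the loose milled steel block with bores, 45 mm along x, 60 mm along y, 32 mm high (z up), 0.35 to 0.6 kg; it stands on the table behind the jig in one row with the tape measure and the bearing, in any of the three places, about 90 mm apart. Grasp it across its 45 mm; its 60 mm side points roughly away from the robot
- tape_measure: yellow and black tape measure standing on the table, 33 x 75 x 63 mm high, a bystander; origin at the centre of its underside
- bearing: steel ball bearing lying flat on the table, 47 mm diameter, 14 mm high, a bystander; origin at the centre of its underside

How it is judged:
By the outcome, as a careful person would: the job done as asked, in the order asked, and still so for the second after the job is handed in, with the robot touching nothing.
It also fails if it takes over 67 s, if anything falls off the work surface, if the arm or the gripper's body presses on something with over 40 N, if the wrist force passes 120 N, or if a joint passes its speed limit or range.

## Working session

There is one attempt and no reset: what is moved stays moved. The work goes in short steps, Python scripts to look and compute and a shell command to move; the robot and the scene stay as the last step left them, time stands still between calls to the robot, and variables do not carry over. Pictures are saved under pics/ and viewed, at most 10 in all, crops included, and the job is handed in when it is done.

```bash
mkdir -p pics; cat > h.py <<'E'
import numpy as np, cv2
from bench import robot, viewer
def snap(n,f):
    p=viewer.snapshot(n); cv2.imwrite('pics/'+f,p[:,:,::-1]); return p
def ray(n,u,v,z,c=None):
    c=c or viewer.calibration(n); R=np.array(c['R']);t=np.array(c['t'])
    d=R.T@np.array([(u-c['cx'])/c['fx'],(v-c['cy'])/c['fy'],1]); o=-R.T@t
    return o+d*(z-o[2])/d[2]
def proj(n,X):
    c=viewer.calibration(n); q=np.array(c['R'])@X+c['t']; return c['fx']*q[0]/q[2]+c['cx'],c['fy']*q[1]/q[2]+c['cy']
E
python3 - <<'E'
from h import *
o=robot.get_obs(); print(o['time'],o['tool_pos'],o['ee_rot'],o['width'])
snap('top','t0.png'); snap('side','s0.png')
for n in('top','side'): print(viewer.calibration(n))
E
```

```text
0.0 [0.21481719 0.50570525 0.20431726] [-3.13938629e+00 -2.15651657e-04  2.73981637e+00] 0.09424970055215023
{'fx': 608.583032594934, 'fy': 608.583032594934, 'cx': 313.1824175878438, 'cy': 252.79055971652983, 'R': array([[ 0.02028127, -0.99979367,  0.00113278],
       [-0.98899371, -0.02022825, -0.14656826],
       [ 0.14656093,  0.00185228, -0.98919991]]), 't': array([-0.32865634,  0.54518448,  0.89678387])}
{'fx': 598.9484805710356, 'fy': 598.9484805710356, 'cx': 320.4021822988907, 'cy': 237.11325675136158, 'R': array([[ 0.76407107, -0.64508662,  0.00765888],
       [-0.2607936 , -0.31971126, -0.91091789],
       [ 0.59006957,  0.69400862, -0.41251659]]), 't': array([-0.60914699,  0.08587299,  0.85469764])}
```

View pics/t0.png

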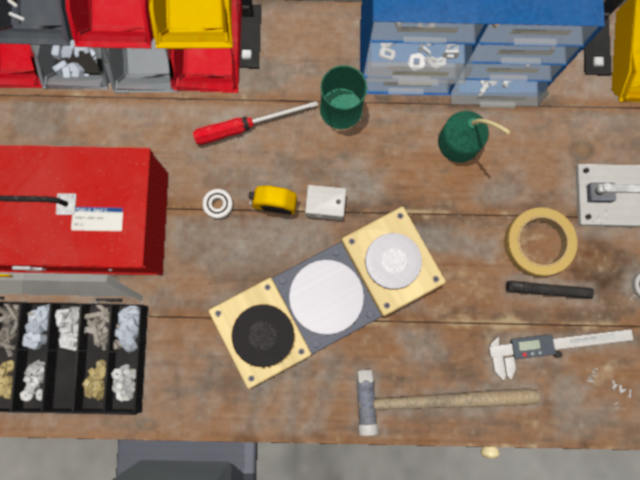

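View pics/s0.png

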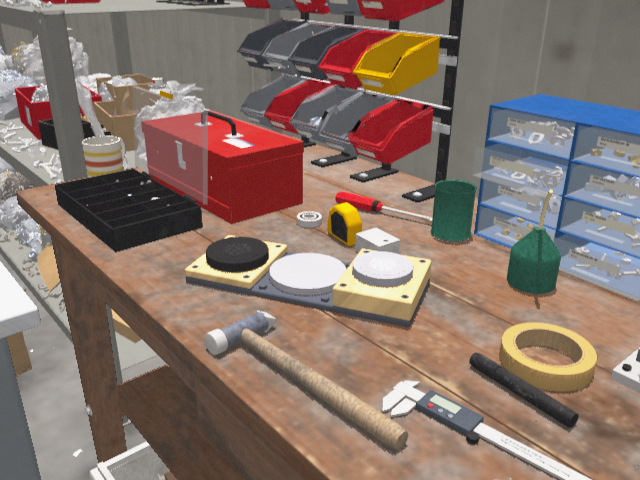

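Top view: pad at about (263,336), plate (326,297), disc (393,261), block (326,203), tape (273,200), bearing (217,204). I'll refine with sub-pixel fits.

```bash
cat > fit.py <<'E'
from h import *
from scipy.optimize import least_squares
def circ(p,n,X0,z,r,show=False,arc=None):
    """fit circle of known radius at height z to strongest radial edges near X0(x,y)"""
    g=cv2.GaussianBlur(cv2.cvtColor(p,cv2.COLOR_RGB2GRAY),(0,0),0.8).astype(np.float32)
    c=np.array(X0,float)
    for w in (.012,.007,.005):
        pts=[]
        for a in (np.linspace(0,2*np.pi,120,endpoint=False) if arc is None else np.linspace(arc[0],arc[1],80)):
            rr=np.arange(r-w,r+w,.0004)
            uv=np.array([proj(n,np.array([c[0]+q*np.cos(a),c[1]+q*np.sin(a),z])) for q in rr],np.float32)
            s=cv2.remap(g,uv[:,:1],uv[:,1:],cv2.INTER_LINEAR)[:,0]
            d=np.abs(np.gradient(s)); k=d.argmax()
            if d[k]>1: pts.append(c+rr[k]*np.array([np.cos(a),np.sin(a)]))
        pts=np.array(pts)
        s=least_squares(lambda q:np.hypot(*(pts-q).T)-r,c,loss='soft_l1',f_scale=.001); c=s.x
    return c,np.median(np.abs(s.fun)),len(pts)
E
python3 - <<'E'
from fit import *
p=cv2.imread('pics/t0.png')[:,:,::-1].copy()
for nm,uv,z,r in(('plate',(326,297),.022,.058),('pad',(263,336),.039,.048),('disc',(393,261),.053,.043)):
    print(nm,circ(p,'top',ray('top',*uv,z)[:2],z,r))
# board outer corners of shelves read roughly
for uv,z in(((403,208),.039),((444,283),.039),((209,311),.023),((248,386),.023)): print(ray('top',*uv,z))
cv2.imwrite('pics/c0.png',cv2.resize(p[180:400,190:450,::-1],None,fx=3,fy=2.7*3/2.7,interpolation=cv2.INTER_CUBIC)[:600])
cv2.imwrite('pics/c1.png',cv2.resize(p[175:235,235:360,::-1],None,fx=6,fy=6,interpolation=cv2.INTER_CUBIC))
print(proj('top',np.array([.215,.506,.2])))
E
```

```text
Traceback (most recent call last):
  File "fit.py", line 11, in circ
    uv=np.array([proj(n,np.array([c[0]+q*np.cos(a),c[1]+q*np.sin(a),z])) for q in rr],np.float32)
                 ~~~~^^^^^^^^^^^^^^^^^^^^^^^^^^^^^^^^^^^^^^^^^^^^^^^^^^^
  File "h.py", line 10, in proj
    c=viewer.calibration(n); q=np.array(c['R'])@X+c['t']; return c['fx']*q[0]/q[2]+c['cx'],c['fy']*q[1]/q[2]+c['cy']
ValueError: time passes only in moves, steps and waits
```

```bash
python3 - <<'E'
s=open('h.py').read()
s=s.replace("def snap","_c={}\ndef cal(n):\n    if n not in _c: _c[n]=viewer.calibration(n)\n    return _c[n]\ndef snap").replace("c or viewer.calibration(n)","c or cal(n)").replace("c=viewer.calibration(n); q","c=cal(n); q")
open('h.py','w').write(s)
E
python3 - <<'E'
from fit import *
p=cv2.imread('pics/t0.png')[:,:,::-1].copy()
for nm,uv,z,r in(('plate',(326,297),.022,.058),('pad',(263,336),.039,.048),('disc',(393,261),.053,.043)):
    print(nm,circ(p,'top',ray('top',*uv,z)[:2],z,r))
for uv,z in(((403,208),.039),((444,283),.039),((209,311),.023),((248,386),.023)): print(ray('top',*uv,z))
cv2.imwrite('pics/c1.png',cv2.resize(p[175:235,235:360,::-1],None,fx=6,fy=6,interpolation=cv2.INTER_CUBIC))
print(proj('top',np.array([.215,.506,.2])))
E
```

```text
plate (array([ 0.48675576, -0.33882447]), np.float64(0.00028744394638659243), 120)
pad (array([ 0.42429103, -0.24374244]), np.float64(0.0009552050827824517), 120)
disc (array([ 0.54108775, -0.44110307]), np.float64(0.0006731925290767125), 82)
[ 0.62542398 -0.4560832   0.039     ]
[ 0.50930836 -0.51870337  0.039     ]
[ 0.46005723 -0.15821565  0.023     ]
[ 0.34776549 -0.2225948   0.023     ]
(np.float64(-377.42226048247994), np.float64(496.59404150105814))
```

View pics/c1.png

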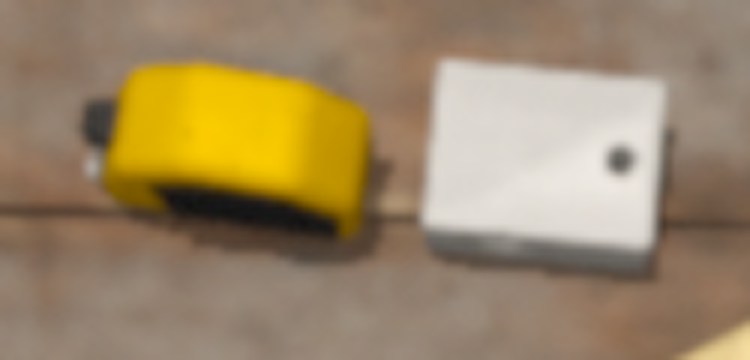

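Crop: block top-face corners at crop (440,60), (665,82), (655,248), (425,225), which is full-image (308.3,185), (345.8,188.7), (344.2,216.3), (305.8,212.5). The tape is about 13 mm to its left.

```bash
cat >> h.py <<'E'
from scipy.spatial.transform import Rotation as Ro
def plan(xyz,yaw=None):
    o=robot.get_obs(); R=Ro.from_euler('xyz',o['ee_rot'])
    T=Ro.from_euler('xyz',[np.pi,0,yaw if yaw is not None else o['ee_rot'][2]])
    print('t',round(o['time'],2),'tcp',np.round(o['tool_pos'],4),'rpy',np.round(o['ee_rot'],3),'w',round(o['width'],4))
    print('shift',np.round(R.inv().apply(np.array(xyz)-o['tool_pos'])/.2,3),'turn',np.round(np.degrees((R.inv()*T).as_rotvec())/30,3))
E
python3 - <<'E'
from h import *
P=[ray('top',*u,.032)[:2] for u in((308.3,185),(345.8,188.7),(344.2,216.3),(305.8,212.5))]
P=np.array(P);print(P,P.mean(0))
e=(P[0]-P[1]+P[3]-P[2])/2; print('60 axis',np.hypot(*e),np.degrees(np.arctan2(e[1],e[0])), np.hypot(*((P[0]+P[1]-P[2]-P[3])/2)))
pl=np.array([.4868,-.3388]);pd=np.array([.4243,-.2437]); d=(pl-pd)/np.hypot(*(pl-pd)); print(d,np.arctan2(-d[1],-d[0]))
s=pd-d*.075; print('start',s); plan([.3,.1,.19],2.15); plan([*s,.1],np.arctan2(-d[1],-d[0]))
E
```

```text
[[ 0.66108853 -0.30756251]
 [ 0.65630487 -0.36687142]
 [ 0.6118188  -0.36491556]
 [ 0.61666385 -0.30459226]] [ 0.63646901 -0.33598544]
60 axis 0.06000953890068967 85.39841577279898 0.04452354917673119
[ 0.54921296 -0.83568243] 2.1522184745108084
start [ 0.38310903 -0.18102382]
t 0.1 tcp [0.2149 0.5058 0.2044] rpy [-3.14 -0.    2.74] w 0.094
shift [-1.185 -1.701  0.075] turn [-4.000e-03  1.000e-03  1.126e+00]
t 0.1 tcp [0.2149 0.5058 0.2044] rpy [-3.14 -0.    2.74] w 0.094
shift [-2.117 -2.831  0.527] turn [-4.000e-03  1.000e-03  1.122e+00]
```

```bash
python3 -m handwheel '[[-0.6,-0.85,0.03,0,0,0.56],[-0.6,-0.85,0.03,0,0,0.56],[-0.6,-0.85,0.03,0,0,0.56],[-0.6,-0.85,0.03,0,0,0.56],[-0.6,-0.85,0.03,0,0,0.56],[-0.6,-0.85,0.03,0,0,0.56]]' -0.28; python3 - <<'E'
from h import *
plan([.32,-.03,.19],2.152)
E
```

```text
time: 0.6
tool_pos: [0.2598, 0.2973, 0.1988]
ee_rot: [-3.139, 0.003, 2.44]
wrist_force: [0.2, 0.6, 0.1]
width: 0.0606
finger_force: 0.0
t 0.6 tcp [0.2598 0.2973 0.1988] rpy [-3.139e+00  3.000e-03  2.440e+00] w 0.0606
shift [-1.286 -1.055  0.05 ] turn [-0.004  0.006  0.549]
```

```bash
python3 -m handwheel '[[-0.98,-0.8,0.03,0,0,0.55],[-0.98,-0.8,0.03,0,0,0.55],[-0.98,-0.8,0.03,0,0,0.55],[-0.98,-0.8,0.03,0,0,0.55],[-0.98,-0.8,0.03,0,0,0.55],[-0.98,-0.8,0.03,0,0,0.55],[-0.98,-0.8,0.03,0,0,0.55],[-0.98,-0.8,0.03,0,0,0.55]]'; python3 - <<'E'
from h import *
plan([.383,-.181,.1],2.152)
E
```

```text
time: 1.27
tool_pos: [0.3075, 0.0526, 0.1932]
ee_rot: [-3.142, -0.001, 2.151]
wrist_force: [0.4, 0.5, -0.2]
width: 0.0602
finger_force: 0.0
t 1.27 tcp [0.3075 0.0526 0.1932] rpy [-3.142e+00 -1.000e-03  2.151e+00] w 0.0602
shift [-1.184 -0.324  0.465] turn [-0.    -0.001 -0.002]
```

```bash
python3 -m handwheel '[[-1,-0.3,0.2,0,0,0],[-1,-0.3,0.2,0,0,0],[-1,-0.3,0.2,0,0,0],[-1,-0.3,0.2,0,0,0],[-1,-0.3,0.2,0,0,0],[-1,-0.3,0.2,0,0,0],[-1,-0.3,0.2,0,0,0]]'; python3 - <<'E'
from h import *
plan([.383,-.181,.03],2.152)
E
```

```text
time: 1.85
tool_pos: [0.3688, -0.1444, 0.1522]
ee_rot: [-3.141, -0.004, 2.159]
wrist_force: [0.4, -0.7, -0.2]
width: 0.0605
finger_force: 0.0
t 1.85 tcp [ 0.3688 -0.1444  0.1522] rpy [-3.141 -0.004  2.159] w 0.0605
shift [-0.194 -0.042  0.61 ] turn [-0.001 -0.007  0.013]
```

```bash
python3 -m handwheel '[[-0.19,-0.04,0.4,0,0,0],[-0.19,-0.04,0.4,0,0,0],[-0.19,-0.04,0.4,0,0,0],[-0.19,-0.04,0.5,0,0,0],[-0.19,-0.04,0.61,0,0,0],[-0.19,-0.04,0.61,0,0,0],[-0.19,-0.04,0.61,0,0,0],[-0.19,-0.04,0.61,0,0,0]]'; python3 - <<'E'
from h import *
plan([.383,-.181,.03],2.152)
snap('top','t1.png');p=snap('wrist','w1.png')
E
```

```text
time: 2.52
tool_pos: [0.3839, -0.1804, 0.0334]
ee_rot: [3.14, 0.002, 2.161]
wrist_force: [0.6, -0.7, -0.4]
width: 0.0599
finger_force: 0.0
t 2.52 tcp [ 0.3839 -0.1804  0.0334] rpy [3.140e+00 2.000e-03 2.161e+00] w 0.0599
shift [ 0.    -0.005  0.017] turn [0.003 0.004 0.017]
```

View pics/w1.png

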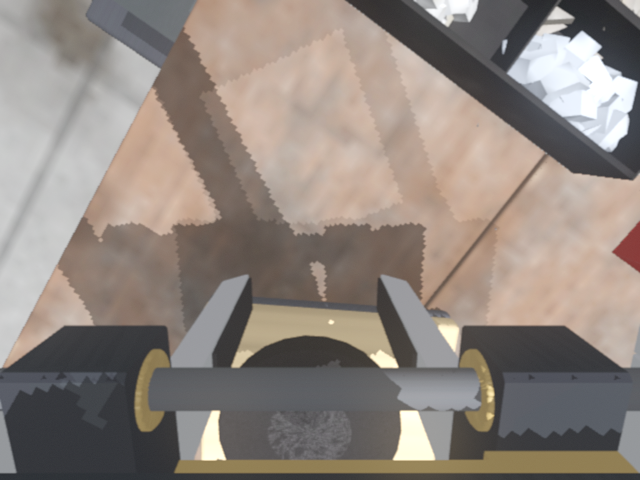

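Wrist view: the pad (cols 218–400) is centred between the fingertips (250–378). Pushing.

```bash
python3 -m handwheel '[[-0.05,-0.005,0.017,0,0,0],[-0.1,-0.005,0.017,0,0,0],[-0.13,-0.005,0.017,0,0,0],[-0.16,-0.005,0.017,0,0,0],[-0.19,-0.005,0.017,0,0,0],[-0.22,-0.005,0.017,0,0,0],[-0.25,-0.005,0.017,0,0,0],[-0.28,-0.005,0.017,0,0,0],[-0.31,-0.005,0.017,0,0,0],[-0.34,-0.005,0.017,0,0,0]]'; python3 - <<'E'
from fit import *
pl=np.array([.4868,-.3388]); d=np.array([.549,-.8357])
plan([*(pl-d*.0455),.03],2.152)
p=snap('top','t2.png')
print(circ(p,'top',robot.get_obs()['tool_pos'][:2]+d*.0455,.039,.048))
E
```

```text
time: 3.45
tool_pos: [0.4187, -0.2376, 0.0281]
ee_rot: [-3.142, -0.005, 2.158]
wrist_force: [-2.8, 4.4, 4.6]
width: 0.0598
finger_force: 3.4
t 3.45 tcp [ 0.4187 -0.2376  0.0281] rpy [-3.142 -0.005  2.158] w 0.0598
shift [-0.382  0.004 -0.011] turn [-0.    -0.009  0.012]
(array([ 0.44283848, -0.27310537]), np.float64(0.0006418779420246934), 83)
```

```bash
python3 -m handwheel '[[-0.03,0.002,-0.008,0,0,0],[-0.06,0.003,-0.01,0,0,0],[-0.09,0.004,-0.01,0,0,0],[-0.12,0.004,-0.01,0,0,0],[-0.15,0.004,-0.01,0,0,0],[-0.18,0.004,-0.01,0,0,0],[-0.21,0.004,-0.01,0,0,0],[-0.24,0.004,-0.01,0,0,0],[-0.27,0.004,-0.01,0,0,0],[-0.3,0.004,-0.01,0,0,0]]'; python3 -m handwheel '[[-0.01,0,0,0,0,0],[-0.02,0,0,0,0,0],[-0.02,0,0,0,0,0]]';  python3 - <<'E'
from fit import *
pl=np.array([.4868,-.3388]); d=np.array([.549,-.8357])
plan([*(pl-d*.0455),.03],2.152)
p=snap('top','t3.png')
print(circ(p,'top',robot.get_obs()['tool_pos'][:2]+d*.0455,.038,.048))
u=[int(q) for q in proj('top',np.array([*pl,.03]))]
cv2.imwrite('pics/c3.png',cv2.resize(p[u[1]-70:u[1]+70,u[0]-90:u[0]+90,::-1],None,fx=4,fy=4,interpolation=cv2.INTER_CUBIC)); print(u)
E
```

```text
time: 4.33
tool_pos: [0.4537, -0.2885, 0.03]
ee_rot: [3.142, -0.0, 2.159]
wrist_force: [-0.7, 1.3, -1.0]
width: 0.0601
finger_force: 0.9
time: 4.58
tool_pos: [0.4558, -0.2916, 0.0303]
ee_rot: [3.141, 0.0, 2.158]
wrist_force: [-1.4, 1.1, 0.2]
width: 0.0604
finger_force: 1.0
t 4.58 tcp [ 0.4558 -0.2916  0.0303] rpy [3.141 0.    2.158] w 0.0604
shift [-0.055 -0.     0.002] turn [0.    0.    0.012]
(array([ 0.47794178, -0.33213924]), np.float64(0.0019006704820090856), 79)
[326, 295]
```

View pics/c3.png

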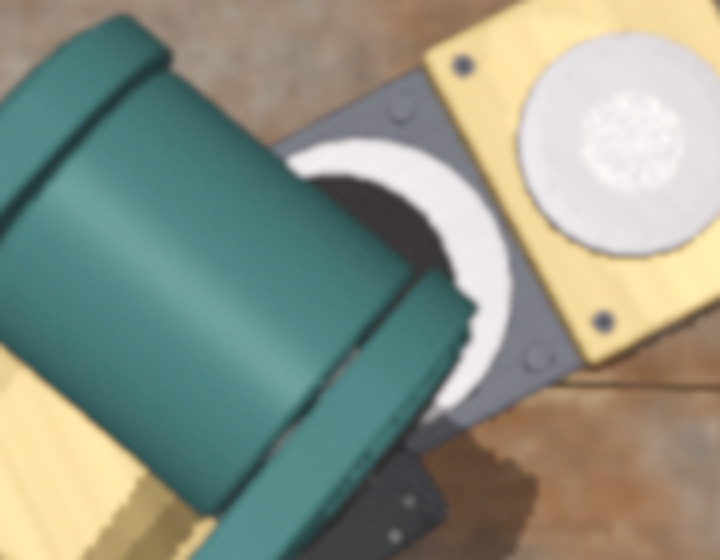

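Crop: pad edge points (330,178), (370,183), (410,208), (435,240), (455,275); plate rim (360,140), (420,150), (475,195), (507,250), (510,300), (490,360).

```bash
python3 - <<'E'
from fit import *
def f(pts,z,r):
    W=np.array([ray('top',326-90+(x+.5)/4-.5,295-70+(y+.5)/4-.5,z)[:2] for x,y in pts])
    s=least_squares(lambda q:np.hypot(*(W-q).T)-r,[.48,-.335]);return s.x,np.abs(s.fun).max()
a=f([(330,178),(370,183),(410,208),(435,240),(455,275)],.038,.048)
b=f([(290,157),(360,140),(420,150),(475,195),(507,250),(510,300),(490,360)],.022,.058)
print(a,b); d=np.array([.549,-.8357]);e=b[0]-a[0];print('remaining along',e@d,'lat(tool y)',e@[-d[1],d[0]])
p=cv2.imread('pics/t3.png')[:,:,::-1].copy()
print(circ(p,'top',a[0],.038,.048,arc=(-1.2,.45)),circ(p,'top',b[0],.022,.058,arc=(-1.9,.6)))
E
```

```text
(array([ 0.47886918, -0.32651111]), np.float64(0.0010820131213747156)) (array([ 0.48648333, -0.33849799]), np.float64(0.0007380806609660479))
remaining along 0.014197605774621643 lat(tool y) -0.0002176525232688635
(array([ 0.48063042, -0.32642093]), np.float64(0.0002346316718039483), 76) (array([ 0.48632084, -0.33885756]), np.float64(0.00029147110603639295), 80)
```

```bash
python3 -m handwheel '[[-0.02,0,0,0,0,0],[-0.035,0,0,0,0,0],[-0.05,0,0,0,0,0],[-0.055,0,0,0,0,0],[-0.055,0,0,0,0,0],[-0.055,0,0,0,0,0]]';  python3 -m handwheel '[[0.1,0,0,0,0,0],[0.15,0,-0.1,0,0,0],[0.6,0,-0.4,0,0,0],[0.6,0,-0.4,0,0,0],[0.6,0,-0.4,0,0,0],[0.6,0,-0.4,0,0,0],[0.6,0,-0.4,0,0,0]]'; python3 - <<'E'
from fit import *
p=snap('top','t4.png')
a=circ(p,'top',[.486,-.337],.038,.048);b=circ(p,'top',[.4868,-.3388],.022,.058);print(a,b)
e=b[0]-a[0];d=np.array([.549,-.8357]);print('remaining along',e@d,'lat(tool y)',e@[-d[1],d[0]])
cv2.imwrite('pics/c4.png',cv2.resize(p[225:365,236:416,::-1],None,fx=4,fy=4,interpolation=cv2.INTER_CUBIC))
E
```

```text
time: 5.13
tool_pos: [0.462, -0.3008, 0.0302]
ee_rot: [3.141, 0.001, 2.159]
wrist_force: [-0.5, 1.7, 0.5]
width: 0.0604
finger_force: 1.1
time: 5.72
tool_pos: [0.3962, -0.2014, 0.1115]
ee_rot: [3.14, 0.006, 2.159]
wrist_force: [-0.3, -0.7, 1.0]
width: 0.0603
finger_force: 0.0
(array([ 0.48737719, -0.33683127]), np.float64(0.001009075346230983), 120) (array([ 0.49536434, -0.32879117]), np.float64(0.0022122264148430257), 107)
remaining along -0.0023341637952802707 lat(tool y) 0.011088876410558777
```

View pics/c4.png

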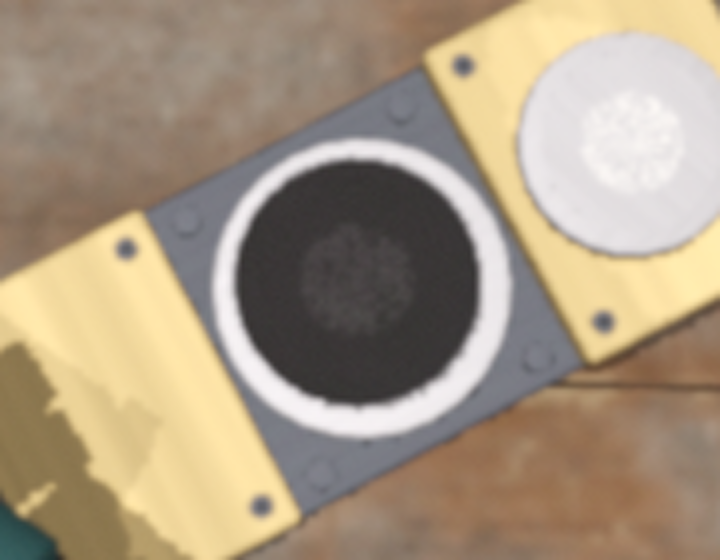

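Pad lies inside the plate, crop centre about (357,282) against plate centre (362,288), so it is nearly concentric. Checking more exactly with masks.

```bash
cat >> fit.py <<'E'
def blob(mask,z,r,c0):
    """outer contour nearest pixel c0 -> known-radius circle fit at height z"""
    cs,_=cv2.findContours(mask.astype(np.uint8),cv2.RETR_EXTERNAL,cv2.CHAIN_APPROX_NONE)
    k=max((c for c in cs if cv2.pointPolygonTest(cv2.convexHull(c),c0,False)>0),key=cv2.contourArea)
    W=np.array([ray('top',*q,z)[:2] for q in k[:,0]])
    s=least_squares(lambda q:np.hypot(*(W-q[:2]).T)-q[2],[*W.mean(0),r],loss='soft_l1',f_scale=.001)
    return s.x,np.median(np.abs(s.fun))
def big(p): return cv2.resize(p,None,fx=1,fy=1)
E
python3 - <<'E'
from fit import *
p=cv2.imread('pics/t4.png')[:,:,::-1].copy(); g=cv2.cvtColor(p,cv2.COLOR_RGB2GRAY).astype(int); sat=p.max(2).astype(int)-p.min(2)
a=blob(g<135,.038,.048,(326.,295.))if 0 else None
dark=(g<80)&(sat<25); 
pad=blob(dark,.038,.048,(325.,295.)); 
bright=(g>180)&(sat<40)
plate=blob(bright,.022,.058,(326.,296.)); disc=blob(bright,.053,.043,(393.,261.))
print(pad,plate,disc)
p0=cv2.imread('pics/t0.png')[:,:,::-1];g=cv2.cvtColor(p0,cv2.COLOR_RGB2GRAY);sat=p0.max(2).astype(int)-p0.min(2)
print(blob((g>180)&(sat<40),.022,.058,(326.,296.)),blob((g>180)&(sat<40),.053,.043,(393.,261.)))
e=plate[0][:2]-pad[0][:2];d=np.array([.549,-.8357]);print('remaining along',e@d,'lat(tool y)',e@[-d[1],d[0]])
plan([.4868,-.3388,.2],2.152)
E
```

```text
(array([ 0.48735232, -0.33675068,  0.04489573]), np.float64(0.0003779105550041073)) (array([ 0.48664386, -0.33866063,  0.05704843]), np.float64(0.00036015974264028833)) (array([ 0.54114753, -0.43906545,  0.04183203]), np.float64(0.00036621525002009797))
(array([ 0.48659822, -0.33868888,  0.056896  ]), np.float64(0.00032251620608746145)) (array([ 0.54124494, -0.43917104,  0.04174451]), np.float64(0.00036922512747886507))
remaining along 0.0012071981019842744 lat(tool y) -0.0016406212182920163
t 5.77 tcp [ 0.3959 -0.2015  0.1103] rpy [3.141e+00 3.000e-03 2.159e+00] w 0.0601
shift [-0.825 -0.002 -0.446] turn [0.001 0.006 0.013]
```

Pad is ~2 mm from centre and flat, good enough. Going behind the disc.

```bash
python3 -m handwheel '[[-0.2,0,-0.2,0,0,-0.08],[-0.95,-0.05,-0.2,0,0,-0.16],[-0.95,-0.05,-0.2,0,0,-0.16],[-0.95,-0.05,-0.2,0,0,-0.16],[-0.95,-0.05,-0.2,0,0,-0.16],[-0.95,-0.05,-0.2,0,0,-0.16],[-0.95,-0.05,-0.2,0,0,-0.16]]'; python3 - <<'E'
from h import *
plan([.5706,-.4957,.14],2.068)
E
```

```text
time: 6.35
tool_pos: [0.4921, -0.3664, 0.1459]
ee_rot: [-3.141, -0.005, 2.24]
wrist_force: [-1.0, 0.1, -0.1]
width: 0.0604
finger_force: 0.0
t 6.35 tcp [ 0.4921 -0.3664  0.1459] rpy [-3.141 -0.005  2.24 ] w 0.0604
shift [-0.751 -0.093  0.026] turn [-0.003 -0.01   0.328]
```

```bash
python3 -m handwheel '[[-0.75,-0.09,0.03,0,0,0.33],[-0.75,-0.09,0.03,0,0,0.33],[-0.75,-0.09,0.03,0,0,0.33],[-0.75,-0.09,0.03,0,0,0.33],[-0.75,-0.09,0.03,0,0,0.33],[-0.75,-0.09,0.03,0,0,0.33],[-0.75,-0.09,0.03,0,0,0.33]]'; python3 - <<'E'
from h import *
plan([.5706,-.4957,.0455],2.068)
E
```

```text
time: 6.93
tool_pos: [0.571, -0.4918, 0.1434]
ee_rot: [-3.141, -0.002, 2.07]
wrist_force: [-0.2, -0.3, -0.7]
width: 0.0605
finger_force: 0.0
t 6.93 tcp [ 0.571  -0.4918  0.1434] rpy [-3.141e+00 -2.000e-03  2.070e+00] w 0.0605
shift [-0.017 -0.011  0.489] turn [-0.    -0.004  0.004]
```

```bash
python3 -m handwheel '[[-0.02,-0.01,0.15,0,0,0],[-0.02,-0.01,0.3,0,0,0],[-0.02,-0.01,0.4,0,0,0],[-0.02,-0.01,0.46,0,0,0],[-0.02,-0.01,0.49,0,0,0],[-0.02,-0.01,0.49,0,0,0],[-0.02,-0.01,0.49,0,0,0]]'; python3 - <<'E'
from h import *
d=np.array([-.4777,.8785])
plan([*(np.array([.4864,-.3408])-d*.0388),.0455],2.068)
E
```

```text
time: 7.52
tool_pos: [0.5721, -0.4973, 0.0481]
ee_rot: [3.141, 0.002, 2.07]
wrist_force: [0.6, -0.6, 0.0]
width: 0.0603
finger_force: 0.0
t 7.52 tcp [ 0.5721 -0.4973  0.0481] rpy [3.141e+00 2.000e-03 2.070e+00] w 0.0603
shift [ 0.698 -0.002  0.011] turn [0.002 0.004 0.004]
```

```bash
python3 -m handwheel '[[0.04,0,0.01,0,0,0],[0.08,0,0.01,0,0,0],[0.11,0,0.01,0,0,0],[0.14,0,0.01,0,0,0],[0.17,0,0.01,0,0,0],[0.2,0,0.01,0,0,0],[0.23,0,0.01,0,0,0],[0.26,0,0.01,0,0,0],[0.29,0,0.01,0,0,0],[0.32,0,0.01,0,0,0]]'; python3 - <<'E'
from fit import *
d=np.array([-.4777,.8785])
plan([*(np.array([.4864,-.3408])-d*.0388),.0455],2.068)
E
```

```text
time: 8.35
tool_pos: [0.5421, -0.4427, 0.0464]
ee_rot: [3.14, 0.006, 2.069]
wrist_force: [2.6, -5.2, 4.1]
width: 0.0599
finger_force: 2.7
t 8.35 tcp [ 0.5421 -0.4427  0.0464] rpy [3.14  0.006 2.069] w 0.0599
shift [ 0.387 -0.001  0.002] turn [0.003 0.012 0.002]
```

```bash
python3 -m handwheel '[[0.03,0,0,0,0,0],[0.06,0,0,0,0,0],[0.09,0,0,0,0,0],[0.12,0,0,0,0,0],[0.15,0,0,0,0,0],[0.18,0,0,0,0,0],[0.21,0,0,0,0,0],[0.24,0,0,0,0,0],[0.27,0,0,0,0,0],[0.3,0,0,0,0,0]]';python3 -m handwheel '[[0.01,0,0,0,0,0],[0.02,0,0,0,0,0],[0.02,0,0,0,0,0],[0.02,0,0,0,0,0]]'; python3 - <<'E'
from fit import *
d=np.array([-.4777,.8785])
plan([*(np.array([.4864,-.3408])-d*.0388),.0455],2.068)
p=snap('top','t5.png')
cv2.imwrite('pics/c5.png',cv2.resize(p[225:365,236:416,::-1],None,fx=4,fy=4,interpolation=cv2.INTER_CUBIC))
E
```

```text
time: 9.18
tool_pos: [0.5132, -0.3896, 0.0459]
ee_rot: [3.14, 0.005, 2.069]
wrist_force: [1.5, -2.6, -1.5]
width: 0.0602
finger_force: 1.9
time: 9.52
tool_pos: [0.5108, -0.3853, 0.0448]
ee_rot: [3.141, 0.001, 2.07]
wrist_force: [1.4, -3.6, 4.9]
width: 0.0602
finger_force: 2.7
t 9.52 tcp [ 0.5108 -0.3853  0.0448] rpy [3.141e+00 1.000e-03 2.070e+00] w 0.0602
shift [ 0.06  -0.001 -0.003] turn [0.001 0.003 0.003]
```

View pics/c5.png

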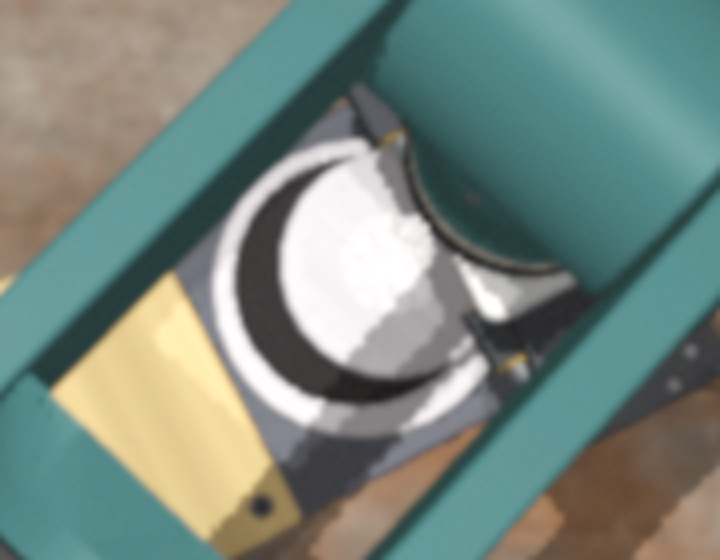

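Crop: disc edge points at (320,175), (293,215), (280,260), (287,310), (312,347), (350,373); the pad is undisturbed (left edge 238).

```bash
python3 - <<'E'
from fit import *
W=np.array([ray('top',236+(x+.5)/4-.5,225+(y+.5)/4-.5,.052)[:2] for x,y in((320,175),(293,215),(280,260),(287,310),(312,347),(350,373))])
s=least_squares(lambda q:np.hypot(*(W-q).T)-.0420,[.49,-.34]);print(s.x,s.fun)
d=np.array([-.4777,.8785]);e=np.array([.4866,-.3387])-s.x;print('along',e@d,'lat',e@[.8785,.4777])
E
```

```text
[ 0.49216837 -0.34862444] [ 1.44340999e-03 -7.09531148e-04 -6.06010325e-04  1.41193334e-05
  1.27779068e-04  7.31732918e-04]
along 0.011378628244333474 lat -0.00015090410238703707
```

Consistent at ~11.5 mm remaining. Finish the push and back off.

```bash
python3 -m handwheel '[[0.02,0,-0.004,0,0,0],[0.035,0,-0.004,0,0,0],[0.05,0,-0.004,0,0,0],[0.057,0,-0.004,0,0,0],[0.057,0,-0.004,0,0,0],[0.057,0,-0.004,0,0,0]]';  python3 -m handwheel '[[-0.08,0,0,0,0,0],[-0.15,0,-0.1,0,0,0],[-0.3,0,-0.5,0,0,0],[-0.4,0.6,-0.8,0,0,0],[-0.4,0.9,-0.8,0,0,0],[-0.4,0.9,-0.8,0,0,0],[-0.4,0.9,-0.8,0,0,0],[-0.4,0.9,-0.8,0,0,0],[-0.4,0.9,-0.8,0,0,0]]'; python3 - <<'E'
from fit import *
p=snap('top','t6.png')
cv2.imwrite('pics/c6.png',cv2.resize(p[175:365,236:416,::-1],None,fx=3,fy=3,interpolation=cv2.INTER_CUBIC))
g=cv2.cvtColor(p,cv2.COLOR_RGB2GRAY).astype(int); sat=p.max(2).astype(int)-p.min(2)
plan([.6365,-.336,.15],np.radians(85.4))
E
```

```text
time: 10.07
tool_pos: [0.5046, -0.3746, 0.0447]
ee_rot: [-3.141, -0.001, 2.07]
wrist_force: [0.5, -3.2, 2.7]
width: 0.0605
finger_force: 2.6
time: 10.82
tool_pos: [0.7069, -0.3538, 0.2037]
ee_rot: [3.139, -0.003, 2.077]
wrist_force: [-0.1, 0.5, -0.3]
width: 0.0603
finger_force: 0.0
t 10.87 tcp [ 0.7041 -0.3553  0.2025] rpy [-3.141 -0.005  2.075] w 0.0601
shift [ 0.247 -0.249  0.264] turn [-0.003 -0.009  1.117]
```

View pics/c6.png

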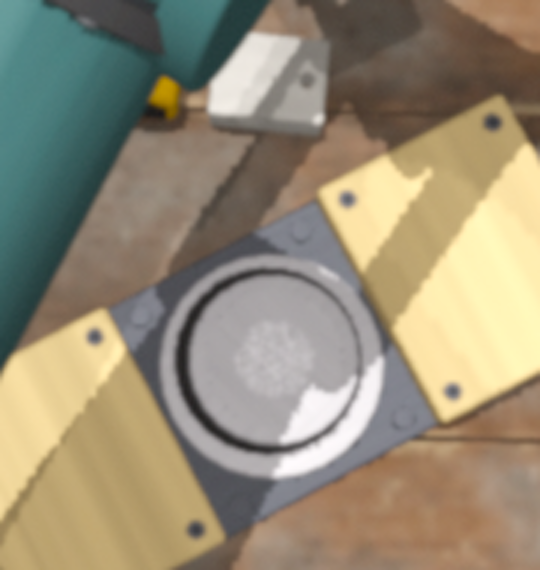

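Crop: disc edges x 186–362, y 273–450 (centre 274,361); pad x 175–365; plate x 160–384, y 253–478 (centre 272,365). The disc sits on the pad, near concentric.

```bash
python3 -m handwheel '[[0.25,-0.24,0,0,0,0.25],[0.25,-0.24,0,0,0,0.5],[0.25,-0.24,0,0,0,0.75],[0.25,-0.24,0.1,0,0,1],[0.25,-0.24,0.25,0,0,1],[0.25,-0.24,0.25,0,0,1],[0.25,-0.24,0.25,0,0,1]]'; python3 - <<'E'
from fit import *
pl=ray('top',236+272/3,175+365/3,.022); print('disc-plate',ray('top',236+274/3,175+361/3,.052)-pl,'pad-plate',ray('top',236+270/3,175+361/3,.038)-pl)
plan([.6363,-.3375,.012],np.radians(85.4))
E
```

```text
time: 11.45
tool_pos: [0.6317, -0.3367, 0.1502]
ee_rot: [-3.132, -0.006, 1.546]
wrist_force: [0.0, 0.4, -0.3]
width: 0.06
finger_force: 0.0
disc-plate [-0.00024456 -0.00031603  0.03      ] pad-plate [0.00080513 0.00140142 0.016     ]
t 11.45 tcp [ 0.6317 -0.3367  0.1502] rpy [-3.132 -0.006  1.546] w 0.06
shift [-0.008  0.03   0.691] turn [-0.018 -0.011  0.106]
```

```bash
python3 -m handwheel '[[-0.01,0.03,0.15,-0.02,-0.01,0.1],[-0.01,0.03,0.3,-0.02,-0.01,0.1],[-0.01,0.03,0.4,-0.02,-0.01,0.1],[-0.01,0.03,0.4,-0.02,-0.01,0.1],[-0.01,0.03,0.4,-0.02,-0.01,0.1],[-0.01,0.03,0.4,-0.02,-0.01,0.1]]'; python3 - <<'E'
from h import *
plan([.6363,-.3375,.007],np.radians(85.4))
E
```

```text
time: 11.95
tool_pos: [0.642, -0.341, 0.0777]
ee_rot: [3.128, 0.006, 1.494]
wrist_force: [0.6, -1.0, 0.5]
width: 0.0604
finger_force: 0.0
t 11.95 tcp [ 0.642  -0.341   0.0777] rpy [3.128 0.006 1.494] w 0.0604
shift [ 0.018 -0.035  0.353] turn [0.026 0.012 0.006]
```

```bash
python3 -m handwheel '[[0.012,-0.015,0.06,0.01,0.005,0],[0.012,-0.015,0.12,0.01,0.005,0],[0.012,-0.015,0.15,0.01,0.005,0],[0.012,-0.015,0.15,0.01,0.005,0],[0.012,-0.015,0.15,0.01,0.005,0]]'; python3 - <<'E'
from h import *
plan([.6363,-.3375,.007],np.radians(85.4))
E
```

```text
time: 12.37
tool_pos: [0.638, -0.3374, 0.0436]
ee_rot: [3.138, 0.001, 1.494]
wrist_force: [0.2, 0.1, -0.1]
width: 0.0601
finger_force: 0.0
t 12.37 tcp [ 0.638  -0.3374  0.0436] rpy [3.138e+00 1.000e-03 1.494e+00] w 0.0601
shift [-0.001 -0.009  0.183] turn [0.007 0.002 0.006]
```

```bash
python3 -m handwheel '[[0,-0.007,0.06,0,0,0],[0,-0.007,0.12,0,0,0],[0,-0.007,0.165,0,0,0],[0,-0.007,0.18,0,0,0],[0,-0.007,0.18,0,0,0],[0,-0.007,0.18,0,0,0]]' && python3 -m handwheel '[[0,0,0,0,0,0],[0,0,0,0,0,0],[0,0,0,0,0,0],[0,0,0,0,0,0],[0,0,0,0,0,0],[0,0,0,0,0,0]]' 1; python3 - <<'E'
from h import *
plan([.6363,-.3375,.2])
E
```

```text
time: 12.87
tool_pos: [0.6372, -0.3377, 0.0081]
ee_rot: [3.137, 0.002, 1.494]
wrist_force: [0.4, 0.0, -0.1]
width: 0.0603
finger_force: 0.0
time: 13.37
tool_pos: [0.637, -0.3381, 0.0097]
ee_rot: [3.137, 0.003, 1.494]
wrist_force: [-3.8, 0.9, 4.6]
width: 0.0449
finger_force: 30.0
t 13.37 tcp [ 0.637  -0.3381  0.0097] rpy [3.137e+00 3.000e-03 1.494e+00] w 0.0449
shift [-0.     0.001 -0.952] turn [0.009 0.005 0.   ]
```

```bash
python3 -m handwheel '[[0,0,-0.08,0,0,0],[0,0,-0.2,0,0,0],[0,0,-0.35,0,0,0],[0,0,-0.5,0,0,0],[0,0,-0.55,0,0,0],[0,0,-0.55,0,0,0]]'; python3 - <<'E'
from h import *
plan([.4862,-.341,.09])
E
```

```text
time: 13.87
tool_pos: [0.6389, -0.3384, 0.1224]
ee_rot: [3.129, 0.005, 1.494]
wrist_force: [1.1, -0.4, -3.3]
width: 0.0447
finger_force: 30.0
t 13.87 tcp [ 0.6389 -0.3384  0.1224] rpy [3.129 0.005 1.494] w 0.0447
shift [-0.071 -0.762  0.153] turn [0.024 0.01  0.   ]
```

```bash
python3 -m handwheel '[[-0.02,-0.15,0,0,0,0],[-0.04,-0.3,0,0,0,0],[-0.05,-0.45,0,0,0,0],[-0.06,-0.6,0.03,0,0,0],[-0.07,-0.7,0.06,0,0,0],[-0.07,-0.76,0.1,0,0,0],[-0.07,-0.76,0.1,0,0,0],[-0.07,-0.76,0.1,0,0,0],[-0.07,-0.76,0.1,0,0,0]]'; python3 - <<'E'
from h import *
plan([.4862,-.341,.065])
E
```

```text
time: 14.62
tool_pos: [0.4848, -0.3394, 0.0967]
ee_rot: [3.137, 0.001, 1.494]
wrist_force: [0.4, 0.8, -4.1]
width: 0.0445
finger_force: 30.0
t 14.62 tcp [ 0.4848 -0.3394  0.0967] rpy [3.137e+00 1.000e-03 1.494e+00] w 0.0445
shift [-0.007  0.007  0.159] turn [0.009 0.002 0.   ]
```

```bash
python3 -m handwheel '[[-0.007,0.007,0.04,0.009,0,0],[-0.007,0.007,0.08,0.009,0,0],[-0.007,0.007,0.11,0.009,0,0],[-0.007,0.007,0.14,0.009,0,0],[-0.007,0.007,0.15,0.009,0,0],[-0.007,0.007,0.155,0.009,0,0],[-0.007,0.007,0.155,0.009,0,0],[-0.007,0.007,0.155,0.009,0,0]]'; python3 - <<'E'
from h import *
plan([.4862,-.341,.061])
E
```

```text
time: 15.28
tool_pos: [0.486, -0.3416, 0.0674]
ee_rot: [3.14, 0.003, 1.494]
wrist_force: [0.4, 0.1, -3.9]
width: 0.0452
finger_force: 30.0
t 15.28 tcp [ 0.486  -0.3416  0.0674] rpy [3.140e+00 3.000e-03 1.494e+00] w 0.0452
shift [0.003 0.001 0.032] turn [0.002 0.005 0.   ]
```

Now slow steps of ~1 mm until contact.

```bash
for i in 1 2; do python3 -m handwheel '[[0.001,0,0.005,0,0,0],[0.001,0,0.01,0,0,0],[0.001,0,0.01,0,0,0],[0.001,0,0.01,0,0,0]]' | grep -E 'pos|wrist'; done
```

```text
tool_pos: [0.4857, -0.3412, 0.0651]
wrist_force: [-0.2, -0.9, -5.0]
tool_pos: [0.4857, -0.341, 0.0629]
wrist_force: [0.4, -0.8, -5.1]
```

```bash
for i in 1 2 3; do python3 -m handwheel '[[0,0,0.003,0,0,0],[0,0,0.005,0,0,0],[0,0,0.005,0,0,0]]' | grep -E 'pos|wrist'; done
```

```text
tool_pos: [0.4857, -0.341, 0.0619]
wrist_force: [-0.1, -0.0, -4.6]
tool_pos: [0.4858, -0.3411, 0.0617]
wrist_force: [-1.8, 1.0, -1.3]
tool_pos: [0.4858, -0.3411, 0.0617]
wrist_force: [-3.7, 2.7, 4.8]
```

```bash
python3 -m handwheel '[[0,0,-0.003,0,0,0],[0,0,-0.003,0,0,0],[0,0,-0.003,0,0,0],[0,0,-0.003,0,0,0],[0,0,-0.003,0,0,0]]' -0.4; python3 -m handwheel '[[0,0,-0.05,0,0,0],[0,0,-0.15,0,0,0],[0,0,-0.3,0,0,0],[0,0,-0.5,0,0,0],[0,0,-0.7,0,0,0],[0,0,-0.8,0,0,0],[0,0,-0.8,0,0,0]]';python3 -m handwheel '[[1,0.3,0,0,0,0],[1,0.3,0,0,0,0],[1,0.3,0,0,0,0],[1,0.3,0,0,0,0],[1,0.3,0,0,0,0],[1,0.3,0,0,0,0],[1,0.3,0,0,0,0]]'; python3 - <<'E'
from fit import *
p=snap('top','t7.png')
a=cv2.resize(p[175:365,236:416,::-1],(540,570),interpolation=cv2.INTER_CUBIC)
cv2.imwrite('pics/c7.png',a)
s=snap('side','s7.png'); cv2.imwrite('pics/c8.png',cv2.resize(s[190:330,170:440,::-1],None,fx=2.9,fy=2.9,interpolation=cv2.INTER_CUBIC))
E
```

```text
time: 17.12
tool_pos: [0.4859, -0.3411, 0.0605]
ee_rot: [3.141, 0.002, 1.494]
wrist_force: [-0.1, 0.3, 0.1]
width: 0.066
finger_force: 0.0
time: 17.7
tool_pos: [0.488, -0.3425, 0.2292]
ee_rot: [3.129, 0.011, 1.494]
wrist_force: [-0.1, -0.3, 1.4]
width: 0.0659
finger_force: 0.0
time: 18.28
tool_pos: [0.5611, -0.1435, 0.2191]
ee_rot: [-3.14, 0.002, 1.498]
wrist_force: [-0.0, 0.2, -0.8]
width: 0.0661
finger_force: 0.0
```

View pics/c7.png

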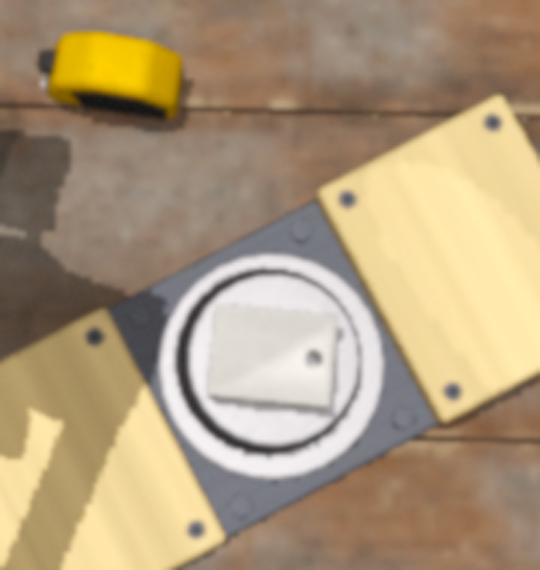

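View pics/c8.png

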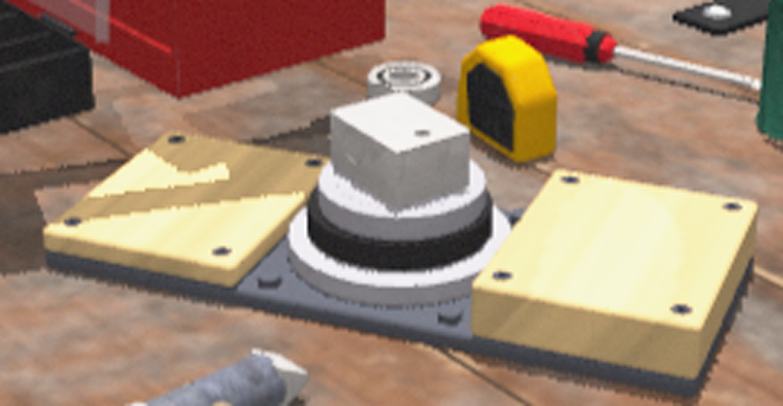

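The top view shows the block at crop (273,354), centred on the disc at (274,361). The side view shows pad, disc and block lying flat, with the tape measure and bearing untouched. Handing in.

```bash
python3 -m handwheel '[[0,0,0,0,0,0],[0,0,0,0,0,0],[0,0,0,0,0,0],[0,0,0,0,0,0]]' | head -1; python3 -c "
from bench import robot; print(robot.close_job())"
```

```text
time: 18.72
the job is handed in; nothing more can be done
None
```

The mount is built and handed in at 18.7 s: by the camera, the pad is within about 2 mm of the plate's centre, the disc is centred on the pad within about 1 mm, the block lies flat on the middle of the disc, and the tape measure and bearing were left alone.

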